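Clear the blood analyser's catch tray into the specimen tub

ROBOT

A 6-joint arm with a two-finger parallel gripper is mounted at the origin on the work surface. World frame = base frame: x ahead of the robot, y to its left, z up, the work surface at z = 0. Lengths are in m, angles in degrees, forces in N, time in s.
With the tool pointing down it reaches from about 0.3 to 0.75 m from the base axis. Payload 8.5 kg.
Tool frame: the origin (TCP) lies midway between the tips of the shut fingers; the grasp point (between the pads) lies 19 mm behind it; z points along the fingers, y is the line along which they close (so a half turn about z gives the same grasp; the last joint's range is limited). The gripper opens to 85 mm and grips with 20 to 120 N. Pads are 22 mm wide; open, the fingers measure 114 mm over their backs; the gripper's body (76 mm by 85 mm) begins 54 mm behind the grasp point. The pads swing forward as they close: fully open they stand 13 mm farther back than shut.
Start: joints at [59.628, 21.807, 74.336, -0, 83.858, -12.336], TCP at [0.17, 0.523, 0.231] pointing down, gripper open.
Joint ranges: [-178.18, 178.18], [-50.72, 133.34], [12.68, 142.11], [-81.47, 261.47], [9.98, 163.14], [-165.26, 165.26]. Speed limits (degrees/s): [136.94, 136.94, 180, 180, 180, 180].

INTERFACE

Orientations are given as a 3x3 rotation matrix whose columns are the frame's x, y, z axes.
In Python, from rig import observe, optics, order, spotter gives the robot as it stands.
- The arm moves only by the tool move_arm, never from a script. Its argument "series" is text: rows parted by semicolons, each of 5 numbers parted by spaces: the shift along the tool's x, y, z in cm, then the turn about the tool's z in degrees, then the opening, from -1 (shut) to 1 (fully open). A call has 1 to 8 rows; each row is the pose to reach, as a shift and turn from the pose commanded when the call began, along the tool's axes at that moment; what a row does not reach only later rows make up. A row lasts 1/8 s, in which the tool goes at most 62.5 mm and 10.7 degrees, less where a joint would pass 70% of its speed; a pose out of reach is approached as far as the arm can. A call with a gripper value outside its range is refused whole. The fingers move at their own pace and stop on an object; "force" is the grip in N (left out, the last holds). Time passes only in rows, so rows that repeat a pose let the fingers close. It gives the time, the measured TCP pose, the force, the opening and the grip force at its end, in the units of the state.
- observe(): the state, without advancing time (a new reading comes with each control period).
- optics.get_image(name): name is "scene" or "top" or "wrist"; returns a dict with "pixels" (420x560x3 uint8, blue, green, red), "camera_matrix" (3x3 intrinsics, pixels), "rvec" (rotation vector, rad) and "tvec" (3), from world to camera coordinates, as OpenCV has them. Camera axes: x right, y down, z forward; pixel columns grow to the right and rows downward; lengths in m; the calibration is good to about 2 mm. A picture is of the moment at which its call begins. There is no depth.
- order.close_job(): hands the job in; it is judged then, once.
Trained networks look in the newest picture that a camera, given by its name, has taken for a name from the list of things; names that differ only in an ending like _2 or _b are one class to them, and where a whole thing is asked for, a point or a joint stands for the part that bears it (a point fixed in the world has none). Each returns a list of dicts, best first, with "score" (0 to 1); they miss things now and then, are a little off and sometimes report something else, mostly with a low value. They report only what shows in the picture. A call takes as long as a camera call.
- spotter.find_in(thing, camera): "point" ([x, y, z] in m, in world coordinates, good to about 4 mm: the middle of the surface that is visible of it).
- spotter.cut_out(thing, camera): "pixels" (420x560 bool, what is visible of it).
- spotter.mark_of(thing, camera): "point" ([x, y, z] in m, in world coordinates, good to about 4 mm: a listed point, or the origin of a listed thing).
The state is a dict: "time_s": time; "q": joint angles; "qvel": joint speeds; "joint_efforts": joint torques, N m; "position": TCP position; "tool_rot": TCP orientation; "ft_force": force on the tool from outside, world axes, zero at the start; "wrist_torque": the same for the moment, N m; "grip_width": finger opening in m; "gripper_force": force on a finger pad.
Only numpy, scipy, OpenCV 4.12 (cv2) and the standard library are available. Lean on these libraries where they do the work, as an engineer would, in place of code of your own. Each camera call takes 0.05 s, during which the arm holds its last target. There are 200 camera calls.

TASK

Open the white specimen tub: by its finger tab tip the orange lid well up with its opposite edge still resting on the rim, then lift it off and lay it flat, tab upward, on the blue mat. With the lid lying there, put every green cartridge from the analyser's catch tray into the tub and every red one into the yellow reject box. When all are in, put the lid back on the tub, fully seated, and leave the sanitiser bottle, the cup and the jar standing where they are.

Things in the scene. Friction and masses are not known exactly. Their poses are not given: they have to be found in the camera images.
- analyser: White benchtop analyser (fixed) with a grey catch tray. Origin: under the tray's centre, on the counter. Tray floor 6 mm above the counter, 226 mm along x by 180 mm along y, edge lip 5 mm above the floor. The housing, 300 x 260 x 220 mm, stands on the tray's +y side, its face 165 mm from the origin, with a flat chute 11 mm high between it and the tray.
- tub: White round specimen tub, fixed in a flat grey holder disc (176 mm wide, 4 mm thick). Origin: centre of its underside on the counter; z up. Outer diameter 150 mm, inner 142 mm, rim 80 mm above the counter, inner floor 5 mm above it. At the start its lid is on. The tub and the blue mat may have changed places.
- lid: Orange round loose lid, about 120 g: a disc 156 mm wide, 5 mm thick, that rests on the tub's rim; below it a plug 132 mm wide, 8 mm deep, with 5 mm play in the mouth; no catch. Origin: middle of the disc's underside (80 mm above the counter when seated, 8 mm above what the lid lies on when laid on its plug); x towards the finger tab, z up. At the start x is within 0.7 rad of world +x.
- lid_tab (a point): Centre of the top of the lid's white upright finger tab: 12 mm thick along the lid's x, 30 mm wide along y, 24 mm tall from the disc's top. This point is 62 mm from the lid's middle along the lid's x and 29 mm above the lid's origin.
- lid_far (a point): Point on the underside of the lid's disc over the tub's rim, on the side away from the tab, 75 mm from the lid's middle.
- mat: Blue flat square mat, 190 x 190 mm, 3 mm thick, fixed on the counter; origin at the centre of its underside. The lid is laid here.
- reject_box: Yellow open reject box, fixed: 120 mm along its x, 150 mm along its y, 60 mm tall, walls and floor 4 mm. Origin: centre of its underside.
- sanitiser: Blue bottle of hand sanitiser standing on the counter, 54 mm wide, 140 mm tall; a bystander. Origin: centre of its underside.
- cup: Red cup standing on the counter, 72 mm wide, 90 mm tall; a bystander. Origin: centre of its underside.
- swab_jar: Clear jar with a white cap, 64 mm wide, 85 mm tall; a bystander. Origin: centre of its underside.
- green1: Green test cartridge 1: a sealed green plastic block 56 x 24 x 14 mm, 25 g, with a white label and a black dot on top. Origin: centre of its underside; x along its 56 mm length, y across its 24 mm width, z up as it lies flat. At the start it lies flat in the catch tray, if it is there at all: of the six cartridges four to six are present.
- green2: Green test cartridge 2: a sealed green plastic block 56 x 24 x 14 mm, 25 g, with a white label and a black dot on top. Origin: centre of its underside; x along its 56 mm length, y across its 24 mm width, z up as it lies flat. At the start it lies flat in the catch tray, if it is there at all: of the six cartridges four to six are present.
- green3: Green test cartridge 3: a sealed green plastic block 56 x 24 x 14 mm, 25 g, with a white label and a black dot on top. Origin: centre of its underside; x along its 56 mm length, y across its 24 mm width, z up as it lies flat. At the start it lies flat in the catch tray, if it is there at all: of the six cartridges four to six are present.
- green4: Green test cartridge 4: a sealed green plastic block 56 x 24 x 14 mm, 25 g, with a white label and a black dot on top. Origin: centre of its underside; x along its 56 mm length, y across its 24 mm width, z up as it lies flat. At the start it lies flat in the catch tray, if it is there at all: of the six cartridges four to six are present.
- red1: Red test cartridge 1: a sealed red plastic block 56 x 24 x 14 mm, 25 g, with a white label and a black dot on top. Origin: centre of its underside; x along its 56 mm length, y across its 24 mm width, z up as it lies flat. At the start it lies flat in the catch tray, if it is there at all: of the six cartridges four to six are present.
- red2: Red test cartridge 2: a sealed red plastic block 56 x 24 x 14 mm, 25 g, with a white label and a black dot on top. Origin: centre of its underside; x along its 56 mm length, y across its 24 mm width, z up as it lies flat. At the start it lies flat in the catch tray, if it is there at all: of the six cartridges four to six are present.

How it is judged (in metres and radians):
On the way, in this order (a step that is already met when the one before it is completed fails the run):
1. The lid is tipped up by more than 0.2 rad (11 degrees), its edge opposite the tab still on the tub's rim (that point within 12 mm of the rim's height and within 90 mm of the tub's axis) (angle between lid's own z axis and vertical above 0.2 rad and z of lid_far in the frame of tub between 0.068 and 0.092 m and horizontal distance between lid_far and tub below 0.09 m and z of lid_tab in the frame of tub above 0.125 m), for 0.1 s.
2. The lid lies flat and right way up on the blue mat (its middle within 60 mm of the mat's middle), let go and still (horizontal distance between lid and mat below 0.06 m and angle between lid's own z axis and vertical below 0.06 rad and height (world z) of lid below 0.016 m and contact force between the fingers and lid below 0.1 N and linear speed of lid below 0.02 m/s), for 0.3 s.
3. With the lid still off the tub, every green cartridge present is in the tub and every red one is in the reject box (horizontal distance between each of green1, green2, green3, green4 and tub below 0.071 m and z of green1 in the frame of tub between 0 and 0.075 m and z of green2 in the frame of tub between 0 and 0.075 m and z of green3 in the frame of tub between 0 and 0.075 m and z of green4 in the frame of tub between 0 and 0.075 m and x of red1 in the frame of reject_box between -0.058 and 0.058 m and y of red1 in the frame of reject_box between -0.073 and 0.073 m and z of red1 in the frame of reject_box between 0 and 0.055 m and x of red2 in the frame of reject_box between -0.058 and 0.058 m and y of red2 in the frame of reject_box between -0.073 and 0.073 m and z of red2 in the frame of reject_box between 0 and 0.055 m and horizontal distance between lid and tub above 0.1 m), for 0.3 s.
At the end, for the whole second after the job is handed in: Every green cartridge present is inside the tub and every red one inside the reject box; the lid is seated on the tub (middle within 8 mm of the tub's axis, underside of its disc within 4 mm of the rim's height, tilted less than 0.05 rad) and at rest (horizontal distance between each of green1, green2, green3, green4 and tub below 0.071 m and z of green1 in the frame of tub between 0 and 0.075 m and z of green2 in the frame of tub between 0 and 0.075 m and z of green3 in the frame of tub between 0 and 0.075 m and z of green4 in the frame of tub between 0 and 0.075 m and x of red1 in the frame of reject_box between -0.058 and 0.058 m and y of red1 in the frame of reject_box between -0.073 and 0.073 m and z of red1 in the frame of reject_box between 0 and 0.055 m and x of red2 in the frame of reject_box between -0.058 and 0.058 m and y of red2 in the frame of reject_box between -0.073 and 0.073 m and z of red2 in the frame of reject_box between 0 and 0.055 m and horizontal distance between lid and tub below 0.008 m and angle between lid's own z axis and vertical below 0.05 rad and z of lid in the frame of tub between 0.076 and 0.084 m and linear speed of lid below 0.01 m/s and angular speed of lid below 0.1 rad/s); the robot touches nothing.
It fails at once if The sanitiser bottle is moved by more than 30 mm or tipped over (distance of sanitiser from where it was at the start of the episode above 0.03 m or angle between sanitiser's own z axis and vertical above 0.4 rad).
It fails at once if The cup is moved by more than 30 mm or tipped over (distance of cup from where it was at the start of the episode above 0.03 m or angle between cup's own z axis and vertical above 0.4 rad).
It fails at once if The jar is moved by more than 30 mm or tipped over (distance of swab_jar from where it was at the start of the episode above 0.03 m or angle between swab_jar's own z axis and vertical above 0.4 rad).
Of green1, green2, green3, green4, red1, red2 only 4 to 6 are there at a start; the rules pass over those that are not, and their reading is None.
At some moment in a run one of green1, green2, green3, green4, red1, red2 may be knocked a few centimetres aside while the robot is not near it.
Once in a run the grip may slacken for a moment while it holds something.
It also fails if it takes over 210 s, if anything falls off the work surface, if the arm or the gripper's body presses on something with over 40 N, if the wrist force passes 120 N, or if a joint passes its speed limit or range.

## Working session

There is one attempt and no reset: what is moved stays moved. The work goes in short steps, Python scripts to look and compute and a tool call to move; the robot and the scene stay as the last step left them, time stands still between calls to the robot, and variables do not carry over. Pictures are saved under pics/ and viewed, at most 14 in all, crops included, and the job is handed in when it is done.

Besides the shell and the picture viewer there is one more tool, called after "Request:" by a JSON object that holds its "api" and its "payload". move_arm: Moves the arm, as the interface text tells. Its arguments: {"type":"object","properties":{"series":{"type":"string"},"force":{"type":"number"}},"required":["series"]}

```bash
ls; mkdir -p pics; python3 - <<'E'
from rig import observe, optics, order, spotter
import cv2,numpy as np
s=observe();print({k:np.round(v,3).tolist() for k,v in s.items()})
for n in ("top","scene"):
    i=optics.get_image(n);cv2.imwrite(f"pics/{n}0.png",i["pixels"])
    R=cv2.Rodrigues(np.array(i["rvec"]))[0];print(n,np.round(-R.T@np.array(i["tvec"]).ravel(),3),np.round(R,2).tolist())
for t in "analyser tub lid lid_tab mat reject_box sanitiser cup swab_jar green1 red1".split():
    print(t,[(np.round(d["point"],3).tolist(),round(d["score"],2)) for d in spotter.mark_of(t,"top")])
E
```

```text
pics
{'time_s': 0.0, 'q': [59.628, 21.842, 74.385, 0.001, 83.858, -12.336], 'qvel': [0.084, -0.031, -0.013, -0.091, -0.073, -0.021], 'joint_efforts': [0.0, -44.845, -23.128, -0.0, 0.005, 0.0], 'position': [0.17, 0.523, 0.231], 'tool_rot': [[-0.951, 0.31, -0.001], [0.31, 0.951, -0.001], [0.0, -0.001, -1.0]], 'ft_force': [0.381, 0.065, -0.07], 'wrist_torque': [-0.007, -0.002, -0.026], 'gripper_force': 0.0, 'grip_width': 0.085}
top [ 0.366 -0.024  1.2  ] [[-0.02, -1.0, -0.0], [-0.98, 0.02, -0.2], [0.2, 0.0, -0.98]]
scene [1.066 0.617 1.014] [[-0.79, 0.61, -0.02], [0.46, 0.58, -0.67], [-0.4, -0.54, -0.74]]
analyser [([0.502, 0.322, 0.003], 0.57)]
tub []
lid [([0.466, -0.239, 0.077], 0.66)]
lid_tab [([0.529, -0.232, 0.111], 0.6)]
mat [([0.456, 0.068, -0.0], 0.66), ([0.762, 0.144, -0.002], 0.59)]
reject_box [([0.669, -0.109, 0.002], 0.92)]
sanitiser [([0.61, -0.313, -0.005], 0.93)]
cup [([0.429, -0.454, -0.002], 0.96)]
swab_jar [([0.764, 0.143, -0.001], 0.77)]
green1 [([0.5, 0.357, 0.007], 0.75), ([0.465, -0.239, 0.076], 0.67), ([0.564, 0.362, 0.008], 0.64), ([0.499, 0.28, 0.007], 0.45), ([0.426, -0.457, -0.002], 0.25)]
red1 [([0.431, 0.35, 0.004], 0.73), ([0.432, 0.281, 0.007], 0.61)]
```

View pics/top0.png

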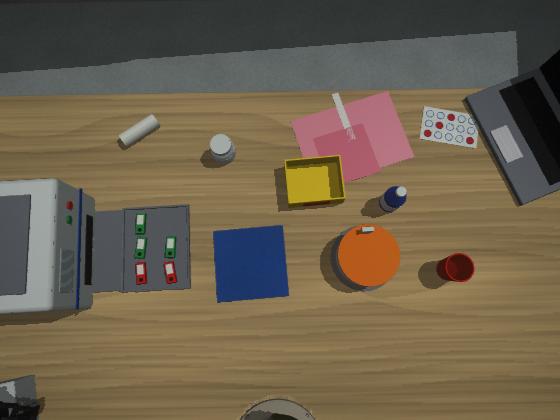

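View pics/scene0.png

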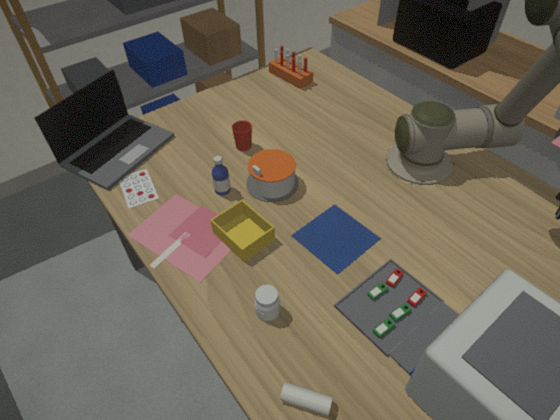

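Seen: lid at about (368,256) with its tab at (367,229), mat (251,263), reject box (314,180). There are three green cartridges at (141,224), (141,248) and (171,247), and two red at (141,273) and (170,272). Sanitiser is at (393,199), cup at (457,267), jar at (222,148).

```bash
cat > h.py <<'E'
from rig import observe, optics, order, spotter
import cv2, numpy as np
def ray(i,uv,z):
    "pixel(s) -> world points on plane z"
    R=cv2.Rodrigues(np.array(i["rvec"],float))[0];t=np.array(i["tvec"],float).ravel()
    d=np.c_[cv2.undistortPoints(np.float64(uv).reshape(-1,1,2),np.array(i["camera_matrix"]),None)[:,0],np.ones(np.size(uv)//2)]@R
    c=-R.T@t
    return c+d*((z-c[2])/d[:,2])[:,None]
def blobs(i,lo,hi,z,amin=40,roi=None):
    "HSV blobs -> (centre,length,width,angle deg of long side) on plane z"
    m=cv2.inRange(cv2.cvtColor(i["pixels"],cv2.COLOR_BGR2HSV),np.array(lo),np.array(hi))
    m=cv2.morphologyEx(m,cv2.MORPH_CLOSE,np.ones((7,7)))
    out=[]
    for c in cv2.findContours(m,cv2.RETR_EXTERNAL,cv2.CHAIN_APPROX_NONE)[0]:
        if cv2.contourArea(c)<amin: continue
        P=ray(i,c.reshape(-1,2),z)[:,:2]
        b=cv2.boxPoints(cv2.minAreaRect((P*1000).astype(np.float32)))/1000
        e=[b[1]-b[0],b[2]-b[1]];e.sort(key=np.linalg.norm)
        out.append((b.mean(0).round(4).tolist(),round(float(np.linalg.norm(e[1])),3),round(float(np.linalg.norm(e[0])),3),round(float(np.degrees(np.arctan2(e[1][1],e[1][0]))%180),1)))
    return out
def go(x,y,z,ya=None):
    "shift (tool cm) and turn to reach world x y z, with tool y along angle ya (mod 180)"
    s=observe();R=s["tool_rot"];R=np.array(R)
    d=R.T@(np.array([x,y,z])-s["position"])*100
    t=0
    if ya is not None:
        cur=np.degrees(np.arctan2(R[1,1],R[0,1]));t=-((ya-cur+90)%180-90)
    print("shift",d.round(2),"turn",round(t,1),"pos",np.round(s["position"],4),"q1,q6",np.round([s["q"][0],s["q"][5]],1),"t",s["time_s"])
E
python3 - <<'E'
from h import *
i=optics.get_image("top")
print("orange",blobs(i,(5,150,80),(18,255,255),.085,800))
print("blue",blobs(i,(105,120,60),(125,255,255),.003,1500))
print("yellow",blobs(i,(22,120,60),(35,255,255),.06,500))
print("green",blobs(i,(45,80,30),(85,255,255),.02))
print("red",blobs(i,(172,120,60),(180,255,255),.02), blobs(i,(0,150,60),(4,255,255),.02))
for t in("lid","lid_tab"):
  for c in("top","scene"):
    print(t,c,[(np.round(d["point"],4).tolist(),round(d["score"],2)) for d in spotter.mark_of(t,c)][:2])
for d in spotter.cut_out("lid_tab","top")[:1]:
    v,u=np.nonzero(d["pixels"]);print(len(u),u.mean(),v.mean(),ray(i,[u.mean(),v.mean()],.085))
go(.52,-.23,.2,96)
E
```

```text
orange [([0.4632999897003174, -0.2362000048160553], 0.155, 0.154, 132.5)]
blue [([0.4537000060081482, 0.06620000302791595], 0.189, 0.188, 4.2)]
yellow [([0.6622999906539917, -0.10750000178813934], 0.153, 0.133, 94.6)]
green [([0.4984999895095825, 0.2766000032424927], 0.056, 0.027, 179.0), ([0.5297999978065491, 0.3573000133037567], 0.122, 0.029, 2.5)]
red [([0.7505999803543091, -0.1995999962091446], 0.143, 0.134, 107.3)] [([0.4309000074863434, 0.35190001130104065], 0.055, 0.026, 7.3), ([0.43140000104904175, 0.2752000093460083], 0.055, 0.025, 12.1), ([0.43560001254081726, -0.47760000824928284], 0.089, 0.075, 60.1)]
lid top [([0.4656, -0.2377, 0.0764], 0.94)]
lid scene [([0.4645, -0.2333, 0.0808], 0.73)]
lid_tab top [([0.528, -0.2297, 0.1126], 0.69)]
lid_tab scene [([0.5265, -0.2323, 0.1088], 0.83), ([0.4661, -0.2367, 0.0003], 0.18)]
3078 368.53411306042887 254.83398310591292 [[ 0.46209491 -0.23570509  0.085     ]]
shift [-56.57 -60.77   3.13] turn -24.0 pos [0.1703 0.523  0.2313] q1,q6 [ 59.6 -12.3] t 0.95
```

Request:
{"api": "move_arm", "payload": {"series": "-28 -30 0 -12 1;-56.6 -60.8 0 -24 1;-56.6 -60.8 0 -24 1;-56.6 -60.8 0 -24 1;-56.6 -60.8 0 -24 1;-56.6 -60.8 0 -24 1;-56.6 -60.8 0 -24 1;-56.6 -60.8 0 -24 1"}}

```text
time_s: 1.95
position: [0.3778, 0.0763, 0.2318]
tool_rot: [[-0.995, -0.104, 0.001], [-0.104, 0.995, 0.0], [-0.001, -0.0, -1.0]]
ft_force: [0.8, 1.3, 1.0]
grip_width: 0.0852
gripper_force: 0.0
```

Request:
{"api": "move_arm", "payload": {"series": "0 0 0 0 1"}}

```text
time_s: 2.08
position: [0.3788, 0.0748, 0.2314]
tool_rot: [[-0.995, -0.097, 0.001], [-0.097, 0.995, -0.001], [-0.0, -0.001, -1.0]]
ft_force: [0.2, -0.1, -1.0]
grip_width: 0.0854
gripper_force: 0.0
```

```bash
python3 -c "
from h import *
go(.526,-.23,.2,96)"
```

```text
shift [-11.7  -31.76   3.17] turn -0.4 pos [0.3788 0.0748 0.2314] q1,q6 [  -6.5 -102.1] t 2.075
```

Request:
{"api": "move_arm", "payload": {"series": "-11.7 -31.8 3.2 0 1;-11.7 -31.8 3.2 0 1;-11.7 -31.8 3.2 0 1;-11.7 -31.8 3.2 0 1;-11.7 -31.8 3.2 0 1;-11.7 -31.8 3.2 0 1;-11.7 -31.8 3.2 0 1"}}

```text
time_s: 2.95
position: [0.5272, -0.2262, 0.1985]
tool_rot: [[-0.995, -0.103, -0.001], [-0.103, 0.995, 0.001], [0.001, 0.001, -1.0]]
ft_force: [-0.3, 1.3, 0.0]
grip_width: 0.0855
gripper_force: 0.0
```

```bash
python3 -c "
from h import *
go(.526,-.23,.2,96)
i=optics.get_image('wrist');cv2.imwrite('pics/w1.png',i['pixels'])
R=cv2.Rodrigues(np.array(i['rvec']))[0];print(-R.T@np.array(i['tvec']).ravel(),R.round(2).tolist())
print([(np.round(d['point'],4).tolist(),round(d['score'],2)) for d in spotter.mark_of('lid_tab','wrist')][:2])
print('orange',blobs(i,(5,150,80),(18,255,255),.085,800))
"
```

```text
shift [ 0.15 -0.36 -0.15] turn -0.1 pos [ 0.5272 -0.2262  0.1985] q1,q6 [ -35. -131.] t 2.95
[ 0.44482431 -0.23580547  0.34186785] [[-0.1, 0.99, 0.0], [0.94, 0.1, 0.32], [0.32, 0.03, -0.95]]
[([0.5265, -0.2314, 0.11], 0.92)]
orange [([0.46320000290870667, -0.2361000031232834], 0.156, 0.153, 93.0)]
```

View pics/w1.png

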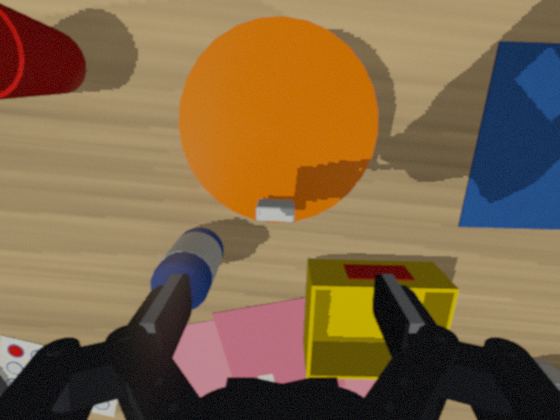

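Wrist view: lid centred at (278,118), tab at (276,210), square to the fingers. The bottle at (185,270) is clear of the fingers. Going down to the tab.

Request:
{"api": "move_arm", "payload": {"series": "0.1 -0.5 4 1 1;0.1 -0.5 8 1 1;0.1 -0.5 10.6 1 1;0.1 -0.5 10.6 1 1;0.1 -0.5 10.6 1 -0.5;0.1 -0.5 10.6 1 -0.5;0.1 -0.5 10.6 1 -0.5;0.1 -0.5 10.6 1 -0.5", "force": 20}}

```text
time_s: 4.05
position: [0.5264, -0.231, 0.0943]
tool_rot: [[-0.996, -0.086, 0.001], [-0.086, 0.996, -0.001], [-0.001, -0.001, -1.0]]
ft_force: [-0.7, 2.0, 6.1]
grip_width: 0.0295
gripper_force: 21.5
```

Request:
{"api": "move_arm", "payload": {"series": "0 0 0 0 -1;0 0 0 0 -1;0 0 0 0 -1;0 0 0 0 -1"}}

```text
time_s: 4.55
position: [0.5264, -0.231, 0.0943]
tool_rot: [[-0.996, -0.086, 0.001], [-0.086, 0.996, -0.001], [-0.001, -0.001, -1.0]]
ft_force: [-0.8, 2.4, 6.5]
grip_width: 0.0294
gripper_force: 21.5
```

```bash
python3 -c "
from h import *
go(.526,-.2315,.092,95)
i=optics.get_image('wrist');cv2.imwrite('pics/w2.png',i['pixels'])
"
```

```text
shift [ 0.05 -0.05  0.23] turn -0.0 pos [ 0.5264 -0.231   0.0943] q1,q6 [ -35.5 -130.4] t 4.55
```

View pics/w2.png

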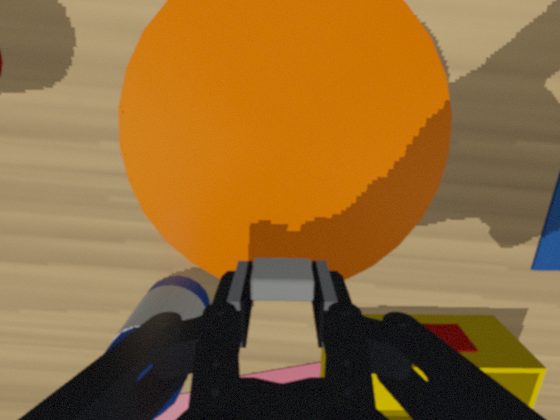

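Tab is held between the pads at (283,278). Raise a little and see whether the lid tips or lifts level.

Request:
{"api": "move_arm", "payload": {"series": "0 0 -0.4 0 -1;0.1 0 -0.8 0 -1;0.2 0 -1.2 0 -1;0.3 0 -1.6 0 -1;0.3 0 -1.6 0 -1"}}

```text
time_s: 5.22
position: [0.5232, -0.2313, 0.1098]
tool_rot: [[-0.996, -0.086, 0.001], [-0.086, 0.996, -0.0], [-0.0, -0.0, -1.0]]
ft_force: [0.1, -0.1, -1.3]
grip_width: 0.0292
gripper_force: 20.7
```

```bash
cat >> h.py <<'E'
def look(cam,name,things=()):
    i=optics.get_image(cam);cv2.imwrite(f"pics/{name}.png",i["pixels"])
    for t in things: print(t,[(np.round(d["point"],4).tolist(),round(d["score"],2)) for d in spotter.mark_of(t,cam)][:2])
    return i
E
python3 -c "
from h import *
look('scene','s3',('lid','lid_tab','lid_far'))
look('wrist','w3',('lid','lid_tab','lid_far'))
i=cv2.imread('pics/s3.png');cv2.imwrite('pics/s3c.png',cv2.resize(i[110:220,200:340],None,fx=4,fy=4))
"
```

```text
lid [([0.4623, -0.2348, 0.0955], 0.62)]
lid_tab [([0.5262, -0.2307, 0.1248], 0.82)]
lid_far [([0.3835, -0.2441, 0.0978], 0.65)]
lid [([0.4608, -0.2373, 0.0953], 0.64)]
lid_tab [([0.5264, -0.2317, 0.1213], 0.84)]
lid_far []
```

View pics/s3c.png

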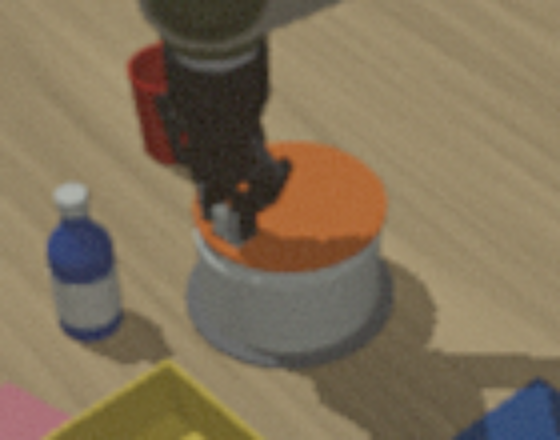

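The crop and the force of −1.3 N show that the lid came up level (z ≈ 0.095), held stiffly. I'll lower it so the plug re-enters, then press toward the far wall while lifting so that it pivots.

Request:
{"api": "move_arm", "payload": {"series": "0 0 0.6 0 -1;0 0 1.2 0 -1;0 0 1.2 0 -1;0.2 0 1.2 0 -1;0.4 0 1.2 0 -1;0.4 0 1.2 0 -1"}}

```text
time_s: 6.38
position: [0.5219, -0.2318, 0.0989]
tool_rot: [[-0.996, -0.086, 0.008], [-0.086, 0.996, -0.002], [-0.008, -0.002, -1.0]]
ft_force: [11.1, 2.5, 1.1]
grip_width: 0.0295
gripper_force: 21.0
```

Request:
{"api": "move_arm", "payload": {"series": "0.15 0 0 0 -1;0.3 0 -0.2 0 -1;0.45 0 -0.5 0 -1;0.6 0 -0.8 0 -1;0.6 0 -0.8 0 -1"}}

```text
time_s: 7.0
position: [0.5176, -0.2327, 0.108]
tool_rot: [[-0.996, -0.086, 0.013], [-0.086, 0.996, -0.004], [-0.012, -0.005, -1.0]]
ft_force: [17.1, 3.8, 3.3]
grip_width: 0.0294
gripper_force: 21.5
```

```bash
python3 -c "
from h import *
look('scene','s4',('lid','lid_tab','lid_far'))
i=cv2.imread('pics/s4.png');cv2.imwrite('pics/s4c.png',cv2.resize(i[110:220,200:340],None,fx=4,fy=4))
"
```

```text
lid [([0.4598, -0.2357, 0.0879], 0.68), ([0.4298, -0.4559, 0.0021], 0.62)]
lid_tab [([0.5207, -0.2322, 0.1247], 0.74), ([0.6673, -0.106, -0.0023], 0.59)]
lid_far [([0.3823, -0.2434, 0.0873], 0.66)]
```

View pics/s4c.png

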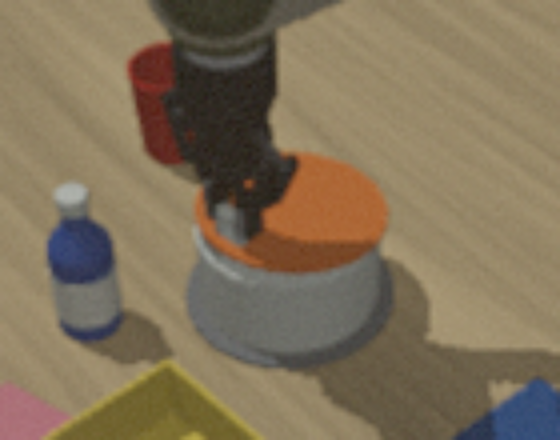

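The lid is starting to pivot with its far edge low. Continue along the arc.

Request:
{"api": "move_arm", "payload": {"series": "0.15 0 -0.4 0 -1;0.3 0 -0.8 0 -1;0.45 0 -1.2 0 -1;0.6 0 -1.6 0 -1;0.7 0 -2 0 -1;0.7 0 -2 0 -1"}}

```text
time_s: 7.95
position: [0.5077, -0.233, 0.1266]
tool_rot: [[-0.996, -0.086, 0.005], [-0.086, 0.996, -0.002], [-0.004, -0.002, -1.0]]
ft_force: [7.0, 1.2, 1.1]
grip_width: 0.0295
gripper_force: 21.3
```

```bash
python3 -c "
from h import *
look('scene','s5',('lid','lid_tab','lid_far'))
look('top','t5',('lid','lid_tab','lid_far'))
"
```

```text
lid []
lid_tab [([0.5126, -0.2302, 0.1404], 0.66)]
lid_far [([0.3817, -0.2411, 0.083], 0.63)]
lid []
lid_tab []
lid_far []
```

Request:
{"api": "move_arm", "payload": {"series": "0.2 0 -0.4 0 -1;0.4 0 -0.8 0 -1;0.6 0 -1.2 0 -1;0.7 0 -1.4 0 -1;0.7 0 -1.4 0 -1"}}

```text
time_s: 8.98
position: [0.4993, -0.2332, 0.1396]
tool_rot: [[-0.996, -0.086, 0.0], [-0.086, 0.996, -0.0], [-0.0, -0.0, -1.0]]
ft_force: [4.5, 0.8, 0.2]
grip_width: 0.0294
gripper_force: 20.9
```

```bash
python3 -c "
from h import *
look('scene','s6',('lid','lid_tab','lid_far'))
look('top','t6',('lid','lid_tab','lid_far'))
i=cv2.imread('pics/s6.png');cv2.imwrite('pics/s6c.png',cv2.resize(i[110:220,200:340],None,fx=4,fy=4))
"
```

```text
lid [([0.4534, -0.2362, 0.1056], 0.81)]
lid_tab [([0.4533, -0.2359, 0.1076], 0.74), ([0.5079, -0.2313, 0.1562], 0.63)]
lid_far [([0.3847, -0.2434, 0.083], 0.79)]
lid [([0.7645, 0.1444, -0.0035], 0.25)]
lid_tab []
lid_far []
```

View pics/s6c.png

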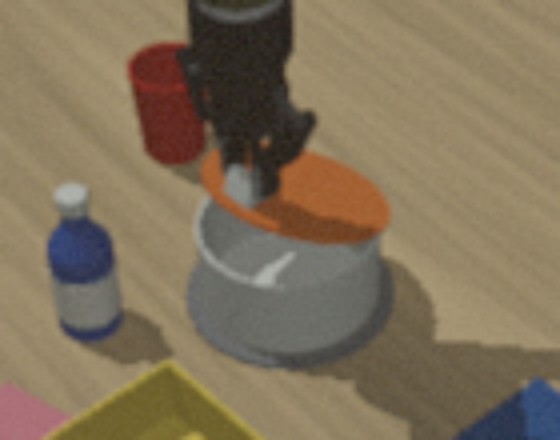

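The lid is tipped about 0.33 rad with its far edge on the rim (far z ≈ 0.083, 79 mm from the axis). Now lift it off and carry it to the mat.

Request:
{"api": "move_arm", "payload": {"series": "0 0 0 0 -1;0 0 -1.5 0 -1;0 0 -3 0 -1;0 0 -4.5 0 -1;0 0 -6 0 -1;0 0 -7 0 -1;0 0 -7 0 -1", "force": 45}}

```text
time_s: 10.25
position: [0.4993, -0.2334, 0.2102]
tool_rot: [[-0.996, -0.086, 0.001], [-0.086, 0.996, -0.001], [-0.001, -0.001, -1.0]]
ft_force: [-0.2, 0.6, -1.0]
grip_width: 0.0286
gripper_force: 47.4
```

```bash
python3 -c "
from h import *
go(.494,.07,.2,95)
look('scene','s7',('lid','lid_tab','lid_far'))
"
```

```text
shift [-2.1  30.27  0.99] turn -0.0 pos [ 0.4993 -0.2334  0.2102] q1,q6 [ -37.4 -132.3] t 10.25
lid [([0.4551, -0.2362, 0.1767], 0.93)]
lid_tab [([0.5054, -0.2329, 0.2284], 0.58)]
lid_far [([0.3814, -0.2417, 0.1558], 0.84)]
```

Request:
{"api": "move_arm", "payload": {"series": "0 3 0 0 -1;-0.4 7 0 0 -1;-0.8 12 0 0 -1;-1.2 17 0 0 -1;-1.6 22 0 0 -1;-2 27 0 0 -1;-2.1 30.3 0 0 -1;-2.1 30.3 0 0 -1"}}

```text
time_s: 11.45
position: [0.4935, 0.0722, 0.2091]
tool_rot: [[-0.996, -0.09, -0.001], [-0.09, 0.996, 0.0], [0.001, 0.0, -1.0]]
ft_force: [-0.2, -0.4, -1.0]
grip_width: 0.0283
gripper_force: 47.3
```

```bash
python3 -c "
from h import *
go(.494,.07,.075,95)
look('scene','s8',('lid','lid_tab','lid_far'))
"
```

```text
shift [-0.04 -0.23 13.41] turn 0.1 pos [0.4935 0.0722 0.2091] q1,q6 [  -5.3 -100.5] t 11.45
lid [([0.4663, -0.2409, 0.0003], 0.68), ([0.4492, 0.0684, 0.1766], 0.64)]
lid_tab [([0.7636, 0.1377, 0.0036], 0.65), ([0.498, 0.0734, 0.2235], 0.59)]
lid_far [([0.5028, 0.3588, 0.0033], 0.74), ([0.3767, 0.0618, 0.1563], 0.59)]
```

Request:
{"api": "move_arm", "payload": {"series": "0 -0.2 4 0 -1;0 -0.2 8 0 -1;0 -0.2 11.5 0 -1;0 -0.2 13.4 0 -1;0 -0.2 13.4 0 -1", "force": 30}}

```text
time_s: 12.28
position: [0.4937, 0.0676, 0.0744]
tool_rot: [[-0.996, -0.085, -0.003], [-0.085, 0.996, 0.0], [0.003, 0.0, -1.0]]
ft_force: [-0.9, -0.3, -2.3]
grip_width: 0.0282
gripper_force: 47.3
```

Request:
{"api": "move_arm", "payload": {"series": "-0.1 0 0.6 0 -1;-0.4 0 1.3 0 -1;-0.8 0 2 0 -1;-1.2 0 2.7 0 -1;-1.5 0 3.4 0 -1;-1.7 0 4 0 -1;-1.9 0 4.5 0 -1;-1.9 0 4.5 0 -1"}}

```text
time_s: 13.28
position: [0.5128, 0.0702, 0.03]
tool_rot: [[-0.996, -0.086, -0.001], [-0.086, 0.996, 0.0], [0.001, 0.0, -1.0]]
ft_force: [3.0, 1.0, 3.4]
grip_width: 0.0282
gripper_force: 48.3
```

```bash
python3 -c "
from h import *
look('scene','s9',('lid','lid_tab','lid_far'))
i=look('top','t9',('lid','lid_tab','lid_far'))
"
```

```text
lid [([0.4292, -0.4566, 0.0033], 0.69), ([0.4532, 0.0664, 0.0144], 0.64)]
lid_tab [([0.517, 0.0723, 0.0448], 0.66)]
lid_far [([0.3802, 0.0571, 0.0157], 0.66)]
lid [([0.4567, 0.0622, 0.0127], 0.55)]
lid_tab [([0.5002, 0.3205, -0.0008], 0.21)]
lid_far [([0.3852, 0.064, 0.0089], 0.8)]
```

Nearly flat on the mat. Lower 4 mm more, then release.

Request:
{"api": "move_arm", "payload": {"series": "-0.1 0 0.3 0 -1;-0.1 0 0.3 0 -1;-0.1 0 0.3 0 1;-0.1 0 0.3 0 1;-0.1 0 0 0 1;-0.1 0 0 0 1;-0.1 0 -4 0 1;-0.1 0 -8 0 1"}}

```text
time_s: 14.68
position: [0.5138, 0.0702, 0.1113]
tool_rot: [[-0.996, -0.086, -0.001], [-0.086, 0.996, 0.0], [0.001, 0.0, -1.0]]
ft_force: [-0.2, -0.2, 0.4]
grip_width: 0.0854
gripper_force: 0.0
```

Request:
{"api": "move_arm", "payload": {"series": "0 4 -5 0 1;0 9 -10 0 1;0 14 -10 0 1;0 18 -10 0 1;0 18 -10 0 1"}}

```text
time_s: 15.3
position: [0.4978, 0.2517, 0.2103]
tool_rot: [[-0.996, -0.09, -0.0], [-0.09, 0.996, 0.0], [0.0, 0.0, -1.0]]
ft_force: [0.7, -0.0, 0.0]
grip_width: 0.0857
gripper_force: 0.0
```

```bash
python3 -c "
from h import *
i=look('top','t10',('lid','lid_tab','lid_far'))
print('orange',blobs(i,(5,150,80),(18,255,255),.016,800))
i=look('wrist','w10',())
print('green',blobs(i,(45,80,30),(85,255,255),.02))
print('red', blobs(i,(0,150,60),(4,255,255),.02),blobs(i,(174,150,60),(180,255,255),.02))
go(.5,.317,.2,90)
"
```

```text
lid [([0.4533, 0.0627, 0.009], 0.58)]
lid_tab [([0.5206, 0.0723, 0.0423], 0.83)]
lid_far [([0.3872, 0.0623, 0.0106], 0.9)]
orange [([0.4546999931335449, 0.06509999930858612], 0.153, 0.153, 26.0)]
green [([0.5311999917030334, 0.35659998655319214], 0.123, 0.031, 1.8), ([0.4993000030517578, 0.2773999869823456], 0.057, 0.025, 178.8)]
red [([0.4320000112056732, 0.35190001130104065], 0.055, 0.026, 6.9), ([0.4327000081539154, 0.2761000096797943], 0.055, 0.024, 12.0)] [([0.4147000014781952, 0.351500004529953], 0.01, 0.009, 11.0), ([0.41449999809265137, 0.27309998869895935], 0.02, 0.009, 26.6)]
shift [-0.71  6.81  1.04] turn 4.9 pos [0.4987 0.2485 0.2104] q1,q6 [ 14.3 -80.6] t 15.55
```

View pics/w10.png

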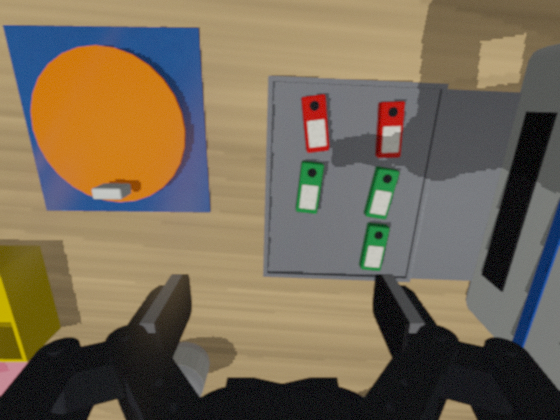

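Lid is flat on the mat at (0.4545, 0.065). Wrist view: greens at (311,187), (382,192), (375,247), reds at (315,123), (390,129). I'll pick the nearest green first.

```bash
cat >> h.py <<'E'
def carts(cam="wrist"):
    i=optics.get_image(cam);h=cv2.cvtColor(i["pixels"],cv2.COLOR_BGR2HSV)
    for n in ("green1","red1"):
        for d in spotter.cut_out(n,cam):
            m=d["pixels"].astype(np.uint8)
            if d["score"]<.2 or m.sum()<150: continue
            c=max(cv2.findContours(m,cv2.RETR_EXTERNAL,cv2.CHAIN_APPROX_NONE)[0],key=cv2.contourArea)
            P=ray(i,c.reshape(-1,2),.02)[:,:2]
            b=cv2.boxPoints(cv2.minAreaRect((P*1000).astype(np.float32)))/1000
            e=[b[1]-b[0],b[2]-b[1]];e.sort(key=np.linalg.norm)
            print(n[:-1],round(d["score"],2),b.mean(0).round(4).tolist(),"size",np.round([np.linalg.norm(x) for x in e],3).tolist(),"ya",round(float(np.degrees(np.arctan2(e[0][1],e[0][0]))%180),1))
E
python3 -c "
from h import *
carts(); carts('top')
for c in('top','scene'): look(c,'x'+c,('reject_box','tub'))
go(.499,.277,.05,89)
"
```

```text
green 0.91 [0.49880000948905945, 0.3547999858856201] size [0.027000000700354576, 0.05700000002980232] ya 85.1
green 0.87 [0.4993000030517578, 0.2768000066280365] size [0.02500000037252903, 0.05700000002980232] ya 88.7
green 0.71 [0.5638999938964844, 0.35850000381469727] size [0.02800000086426735, 0.06199999898672104] ya 89.5
red 0.93 [0.4325000047683716, 0.351500004529953] size [0.027000000700354576, 0.0560000017285347] ya 97.2
red 0.71 [0.43309998512268066, 0.2750000059604645] size [0.02500000037252903, 0.0560000017285347] ya 101.2
red 0.42 [0.6837999820709229, -0.04809999838471413] size [0.0729999989271164, 0.18400000035762787] ya 79.0
reject_box [([0.6676, -0.1075, 0.0006], 0.76)]
tub [([0.4566, 0.066, 0.0076], 0.6), ([0.4657, -0.2335, 0.0006], 0.59)]
reject_box [([0.6697, -0.1088, -0.0004], 0.6)]
tub [([0.4657, -0.2384, 0.0024], 0.93), ([0.4285, -0.4616, 0.0018], 0.48)]
shift [-0.29  2.73 16.04] turn 6.0 pos [0.4985 0.2495 0.2104] q1,q6 [ 14.4 -80.5] t 16.15
```

Request:
{"api": "move_arm", "payload": {"series": "-0.1 2.7 5 6 0;-0.1 2.7 11 6 0;-0.1 2.7 16 6 0;-0.1 2.7 18.5 6 0;-0.1 2.7 20 6 0;-0.1 2.7 20 6 0", "force": 30}}

```text
time_s: 16.9
position: [0.4971, 0.2765, 0.0101]
tool_rot: [[-1.0, 0.018, -0.001], [0.018, 1.0, -0.0], [0.001, -0.0, -1.0]]
ft_force: [-0.6, 0.0, 0.1]
grip_width: 0.0424
gripper_force: 0.0
```

Request:
{"api": "move_arm", "payload": {"series": "0 0 0 0 -1;0 0 0 0 -1;0 0 0 0 -1;0 0 0 0 -1;0 0 -4 0 -1;0 0 -9 0 -1;0 0 -14 0 -1;0 0 -14 0 -1"}}

```text
time_s: 17.9
position: [0.4986, 0.277, 0.1545]
tool_rot: [[-1.0, 0.018, 0.008], [0.018, 1.0, 0.002], [-0.008, 0.003, -1.0]]
ft_force: [0.3, 0.6, -0.1]
grip_width: 0.0228
gripper_force: 29.7
```

```bash
python3 -c "
from h import *
go(.4655,-.262,.15,90)
"
```

```text
shift [  2.35 -53.96   0.29] turn -1.0 pos [0.4986 0.277  0.1545] q1,q6 [ 17.2 -71.8] t 17.9
```

Request:
{"api": "move_arm", "payload": {"series": "0.3 -5 0 0 -1;0.6 -11 0 0 -1;0.8 -17 0 0 -1;1.1 -23 0 0 -1;1.3 -29 0 0 -1;1.6 -35 0 0 -1;1.8 -41 0 0 -1;2.1 -47 0 0 -1"}}

```text
time_s: 18.9
position: [0.4669, -0.1947, 0.1496]
tool_rot: [[-1.0, 0.018, -0.001], [0.018, 1.0, 0.001], [0.001, 0.001, -1.0]]
ft_force: [1.0, 0.2, 0.3]
grip_width: 0.023
gripper_force: 29.7
```

Request:
{"api": "move_arm", "payload": {"series": "0.1 -3.5 0 0 -1;0.3 -7 0 0 -1;0.3 -7 0 0 -1;0.3 -7 3 0 -1"}}

```text
time_s: 19.4
position: [0.4638, -0.263, 0.1208]
tool_rot: [[-1.0, 0.018, 0.002], [0.018, 1.0, -0.002], [-0.002, -0.002, -1.0]]
ft_force: [0.5, -0.5, -0.2]
grip_width: 0.0228
gripper_force: 29.7
```

```bash
python3 -c "
from h import *
go(.4655,-.262,.045,90)
"
```

```text
shift [-0.15  0.12  7.58] turn -1.1 pos [ 0.4638 -0.263   0.1208] q1,q6 [ -42.3 -131.2] t 19.4
```

Request:
{"api": "move_arm", "payload": {"series": "0 0.1 4 0 -1;0 0.1 7.6 0 -1;0 0.1 7.6 0 -1;0 0.1 7.6 0 -0.1;0 0.1 7.6 0 -0.1;0 0.1 3 0 -0.1;0 0.1 -2 0 -0.1;0 0.1 -5 0 -0.1"}}

```text
time_s: 20.4
position: [0.4639, -0.2622, 0.1741]
tool_rot: [[-1.0, 0.018, 0.004], [0.018, 1.0, -0.003], [-0.004, -0.003, -1.0]]
ft_force: [-0.7, -0.0, 0.0]
grip_width: 0.0384
gripper_force: 0.0
```

Request:
{"api": "move_arm", "payload": {"series": "-0.3 4 -3 0 0.5;-0.7 10 -5 0 1;-1 16 -5 0 1;-1.4 22 -5 0 1;-1.7 28 -5 0 1;-2 34 -5 0 1;-2.5 40 -5 0 1;-3 46 -5 0 1"}}

```text
time_s: 21.4
position: [0.5016, 0.1995, 0.2218]
tool_rot: [[-1.0, 0.018, 0.002], [0.018, 1.0, 0.0], [-0.002, 0.0, -1.0]]
ft_force: [0.4, -0.8, 0.0]
grip_width: 0.0855
gripper_force: 0.0
```

```bash
python3 -c "
from h import *
go(.5,.25,.21,90)
carts(); carts('top')
look('top','t12')
go(.4985,.3555,.01,86)
"
```

```text
shift [0.25 5.05 1.18] turn -1.0 pos [0.5016 0.1995 0.2218] q1,q6 [  9.1 -79.8] t 21.4
green 0.72 [0.5630000233650208, 0.3578000068664551] size [0.02800000086426735, 0.057999998331069946] ya 88.8
green 0.63 [0.49790000915527344, 0.3538999855518341] size [0.028999999165534973, 0.05700000002980232] ya 84.3
green 0.45 [0.6841999888420105, -0.11240000277757645] size [0.16699999570846558, 0.1860000044107437] ya 4.3
red 0.81 [0.4327999949455261, 0.35089999437332153] size [0.02800000086426735, 0.054999999701976776] ya 94.7
red 0.8 [0.43299999833106995, 0.27489998936653137] size [0.026000000536441803, 0.05700000002980232] ya 101.8
green 0.7 [0.49140000343322754, 0.35679998993873596] size [0.027000000700354576, 0.03999999910593033] ya 92.5
green 0.61 [0.4645000100135803, -0.2623000144958496] size [0.020999999716877937, 0.04800000041723251] ya 86.9
shift [ 0.66 15.92 21.09] turn 2.9 pos [0.5018 0.1963 0.2209] q1,q6 [  8.8 -80.1] t 21.75
```

Request:
{"api": "move_arm", "payload": {"series": "0.3 6 6 2 0;0.6 12 12 4 0;0.6 15.9 17 4 0;0.6 15.9 19.5 4 0;0.6 15.9 21 4 0;0.6 15.9 21.1 4 0"}}

```text
time_s: 22.5
position: [0.499, 0.3552, 0.0093]
tool_rot: [[-0.996, 0.089, -0.001], [0.089, 0.996, -0.001], [0.001, -0.001, -1.0]]
ft_force: [0.6, -0.3, 0.3]
grip_width: 0.0427
gripper_force: 0.0
```

Request:
{"api": "move_arm", "payload": {"series": "0 0 0 0 -1;0 0 0 0 -1;0 0 0 0 -1;0 0 0 0 -1;0 0 -4 0 -1;0 0 -9 0 -1;0 0 -14 0 -1;0 0 -14 0 -1"}}

```text
time_s: 23.5
position: [0.5002, 0.357, 0.1546]
tool_rot: [[-0.996, 0.088, 0.009], [0.088, 0.996, 0.004], [-0.008, 0.005, -1.0]]
ft_force: [0.2, 0.4, -0.6]
grip_width: 0.0231
gripper_force: 30.1
```

```bash
python3 -c "
from h import *
go(.4655,-.212,.15,90)
"
```

```text
shift [ -1.55 -56.98   0.2 ] turn -5.1 pos [0.5002 0.357  0.1546] q1,q6 [ 24.5 -60.5] t 23.5
```

Request:
{"api": "move_arm", "payload": {"series": "-0.1 -5 0 -1 -1;-0.3 -11 0 -2 -1;-0.5 -17 0 -3 -1;-0.6 -23 0 -4 -1;-0.8 -29 0 -5 -1;-0.9 -35 0 -5 -1;-1.1 -41 0 -5 -1;-1.3 -47 0 -5 -1"}}

```text
time_s: 24.5
position: [0.4695, -0.1148, 0.1494]
tool_rot: [[-1.0, 0.001, 0.0], [0.001, 1.0, 0.0], [-0.0, 0.0, -1.0]]
ft_force: [0.2, 0.0, -0.0]
grip_width: 0.0228
gripper_force: 30.1
```

Request:
{"api": "move_arm", "payload": {"series": "-0.2 -5 0 0 -1;-0.3 -10 0 0 -1;-0.3 -10 0 0 -1;-0.3 -10 3 0 -1"}}

```text
time_s: 25.0
position: [0.4736, -0.2134, 0.1202]
tool_rot: [[-1.0, 0.002, 0.003], [0.002, 1.0, -0.002], [-0.003, -0.002, -1.0]]
ft_force: [-0.5, 0.5, -1.0]
grip_width: 0.023
gripper_force: 30.1
```

```bash
python3 -c "
from h import *
go(.4655,-.212,.045,90)
"
```

```text
shift [0.83 0.15 7.52] turn -0.1 pos [ 0.4736 -0.2134  0.1202] q1,q6 [ -37.3 -127.2] t 25.0
```

Request:
{"api": "move_arm", "payload": {"series": "0.8 0.1 0 0 -1;0.8 0.1 4 0 -1;0.8 0.1 7.6 0 -1;0.8 0.1 7.6 0 -1;0.8 0.1 7.6 0 -0.1;0.8 0.1 7.6 0 -0.1;0.8 0.1 2 0 -0.1;0.8 0.1 -4 0 -0.1"}}

```text
time_s: 26.0
position: [0.465, -0.2116, 0.1617]
tool_rot: [[-1.0, 0.001, 0.0], [0.001, 1.0, 0.0], [-0.0, 0.0, -1.0]]
ft_force: [1.6, -1.0, -0.9]
grip_width: 0.0388
gripper_force: 0.0
```

Request:
{"api": "move_arm", "payload": {"series": "-0.3 4 -3 0 0.5;-0.7 10 -6 0 1;-1 16 -6 0 1;-1.4 22 -6 0 1;-1.7 28 -6 0 1;-2 34 -6 0 1;-2.5 40 -6 0 1;-3 42 -6 0 1"}}

```text
time_s: 27.0
position: [0.495, 0.211, 0.2205]
tool_rot: [[-1.0, -0.003, 0.002], [-0.003, 1.0, 0.001], [-0.002, 0.001, -1.0]]
ft_force: [0.5, -1.2, -0.6]
grip_width: 0.0852
gripper_force: 0.0
```

```bash
python3 -c "
from h import *
carts(); carts('top')
look('top','t13')
go(.5635,.358,.01,89)
"
```

```text
green 0.81 [0.5619999766349792, 0.35830000042915344] size [0.02800000086426735, 0.05999999865889549] ya 89.4
green 0.29 [0.4553000032901764, 0.06689999997615814] size [0.15199999511241913, 0.15399999916553497] ya 0.1
red 0.98 [0.43309998512268066, 0.2752000093460083] size [0.027000000700354576, 0.05700000002980232] ya 103.3
red 0.78 [0.4325000047683716, 0.35100001096725464] size [0.028999999165534973, 0.057999998331069946] ya 97.2
green 0.5 [0.46389999985694885, -0.211899995803833] size [0.02500000037252903, 0.0560000017285347] ya 91.9
green 0.37 [0.6182000041007996, -0.32179999351501465] size [0.05900000035762787, 0.08699999749660492] ya 43.5
shift [-6.75 15.14 20.97] turn 0.9 pos [0.4956 0.2068 0.2197] q1,q6 [ 10.  -79.8] t 27.35
```

Request:
{"api": "move_arm", "payload": {"series": "-2 6 6 1 0;-5 12 12 1 0;-6.7 15.1 17 1 0;-6.7 15.1 19.5 1 0;-6.7 15.1 21 1 0;-6.7 15.1 21 1 0"}}

```text
time_s: 28.1
position: [0.5625, 0.3579, 0.009]
tool_rot: [[-1.0, 0.019, -0.002], [0.019, 1.0, -0.001], [0.002, -0.001, -1.0]]
ft_force: [-0.4, -0.4, -0.9]
grip_width: 0.043
gripper_force: 0.0
```

Request:
{"api": "move_arm", "payload": {"series": "0 0 0 0 -1;0 0 0 0 -1;0 0 0 0 -1;0 0 0 0 -1;0 0 -4 0 -1;0 0 -9 0 -1;0 0 -14 0 -1;0 0 -14 0 -1"}}

```text
time_s: 29.1
position: [0.5641, 0.3595, 0.1553]
tool_rot: [[-1.0, 0.018, 0.009], [0.018, 1.0, 0.004], [-0.009, 0.004, -1.0]]
ft_force: [-0.4, 0.1, -0.4]
grip_width: 0.023
gripper_force: 30.4
```

```bash
python3 -c "
from h import *
go(.4655,-.237,.15,90)
"
```

```text
shift [  8.77 -59.82   0.21] turn -1.0 pos [0.5641 0.3595 0.1553] q1,q6 [ 22.4 -66.6] t 29.1
```

Request:
{"api": "move_arm", "payload": {"series": "0.7 -5 0 0 -1;1.6 -11 0 -1 -1;2.5 -17 0 -1 -1;3.4 -23 0 -1 -1;4.3 -29 0 -1 -1;5.2 -35 0 -1 -1;6 -41 0 -1 -1;6.9 -47 0 -1 -1"}}

```text
time_s: 30.1
position: [0.484, -0.1114, 0.1494]
tool_rot: [[-1.0, 0.001, 0.0], [0.001, 1.0, -0.0], [-0.0, -0.0, -1.0]]
ft_force: [1.4, -0.5, -0.5]
grip_width: 0.0229
gripper_force: 30.4
```

Request:
{"api": "move_arm", "payload": {"series": "0.9 -6 0 0 -1;1.9 -12.8 0 0 -1;1.9 -12.8 0 0 -1;1.9 -12.8 2 0 -1;1.9 -12.8 2 0 -1"}}

```text
time_s: 30.72
position: [0.4652, -0.2364, 0.1284]
tool_rot: [[-1.0, 0.0, -0.002], [0.0, 1.0, 0.002], [0.002, 0.002, -1.0]]
ft_force: [-0.3, 0.3, 0.3]
grip_width: 0.0234
gripper_force: 30.4
```

```bash
python3 -c "
from h import *
go(.4655,-.237,.05,90)
"
```

```text
shift [-0.05 -0.08  7.84] turn -0.0 pos [ 0.4652 -0.2364  0.1284] q1,q6 [ -40.  -129.9] t 30.725
```

Request:
{"api": "move_arm", "payload": {"series": "0 0 4 0 -1;0 0 8.2 0 -1;0 0 8.2 0 -1;0 0 8.2 0 -0.2;0 0 8.2 0 -0.2;0 0 2 0 -0.1;0 0 -4 0 0;0 0 -8 0 0"}}

```text
time_s: 31.72
position: [0.4663, -0.2377, 0.2137]
tool_rot: [[-1.0, 0.0, 0.004], [0.0, 1.0, -0.003], [-0.004, -0.003, -1.0]]
ft_force: [0.8, 0.1, 0.3]
grip_width: 0.0429
gripper_force: 0.0
```

Request:
{"api": "move_arm", "payload": {"series": "0.3 5 -3 0 0.5;0.7 11 -3 0 1;1 17 -3 0 1;1.4 23 -3 0 1;1.7 29 -3 0 1;2 35 -3 0 1;2.3 41 -3 0 1;2.5 44 -3 0 1"}}

```text
time_s: 32.72
position: [0.4405, 0.2051, 0.2408]
tool_rot: [[-1.0, -0.002, 0.002], [-0.002, 1.0, 0.001], [-0.002, 0.001, -1.0]]
ft_force: [0.4, -1.0, 0.5]
grip_width: 0.0851
gripper_force: 0.0
```

```bash
python3 -c "
from h import *
carts(); carts('top')
look('top','t14')
i=cv2.imread('pics/t14.png');cv2.imwrite('pics/t14c.png',cv2.resize(i[130:310,270:490],None,fx=3,fy=3))
go(.433,.2755,.01,102)
"
```

```text
red 0.95 [0.4320000112056732, 0.2750999927520752] size [0.02500000037252903, 0.05700000002980232] ya 102.0
red 0.55 [0.43130001425743103, 0.35120001435279846] size [0.027000000700354576, 0.05700000002980232] ya 96.8
green 0.57 [0.4641000032424927, -0.21080000698566437] size [0.024000000208616257, 0.0560000017285347] ya 87.4
green 0.56 [0.46639999747276306, -0.2386000007390976] size [0.026000000536441803, 0.0560000017285347] ya 87.1
green 0.56 [0.4645000100135803, -0.2623000144958496] size [0.020999999716877937, 0.05299999937415123] ya 86.9
shift [ 0.87  7.4  22.98] turn -12.1 pos [0.4415 0.2015 0.2398] q1,q6 [ 10.5 -79.3] t 33.075
```

View pics/t14c.png

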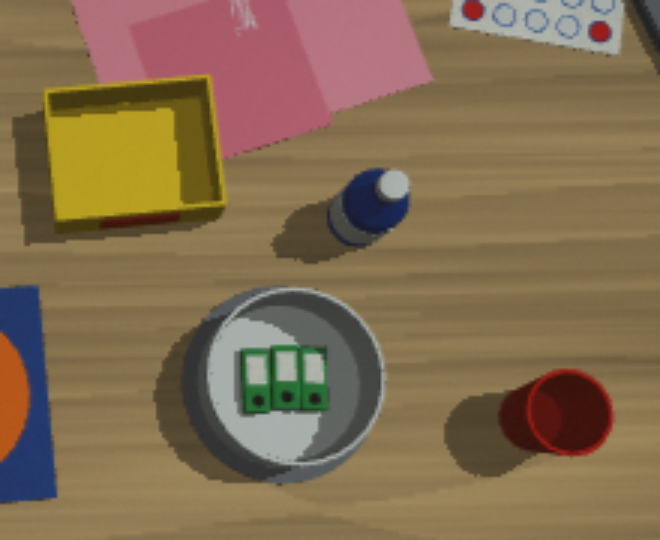

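All three greens lie in the tub (around pixel (286,378) in the crop). Now the reds.

Request:
{"api": "move_arm", "payload": {"series": "0.4 4 6 -6 0;0.8 7.4 12 -12 0;0.9 7.4 18 -12 0;0.9 7.4 21.5 -12 0;0.9 7.4 23 -12 0;0.9 7.4 23 -12 0"}}

```text
time_s: 33.83
position: [0.433, 0.276, 0.0098]
tool_rot: [[-0.978, -0.206, -0.0], [-0.206, 0.978, -0.0], [0.0, -0.0, -1.0]]
ft_force: [0.1, 0.5, 0.4]
grip_width: 0.0427
gripper_force: 0.0
```

Request:
{"api": "move_arm", "payload": {"series": "0 0 0 0 -1;0 0 0 0 -1;0 0 0 0 -1;0 0 0 0 -1;0 0 -4 0 -1;0 0 -9 0 -1;0 0 -14 0 -1;0 0 -14 0 -1"}}

```text
time_s: 34.83
position: [0.4339, 0.2771, 0.1539]
tool_rot: [[-0.978, -0.207, 0.009], [-0.207, 0.978, 0.003], [-0.009, 0.001, -1.0]]
ft_force: [0.5, -0.5, -0.7]
grip_width: 0.0232
gripper_force: 29.7
```

```bash
python3 -c "
from h import *
go(.668,-.14,.15,94)
"
```

```text
shift [-14.25 -45.66   0.46] turn 8.0 pos [0.4339 0.2771 0.1539] q1,q6 [ 19.4 -82.6] t 34.825
```

Request:
{"api": "move_arm", "payload": {"series": "-1.7 -5.5 0 1 -1;-3.5 -11 0 2 -1;-5.3 -17 0 3 -1;-7.1 -23 0 4 -1;-9 -29 0 5 -1;-10.8 -35 0 6 -1;-12.6 -41 0 7 -1;-14.2 -45.6 0 8 -1"}}

```text
time_s: 35.83
position: [0.6662, -0.1426, 0.1487]
tool_rot: [[-0.998, -0.067, -0.001], [-0.067, 0.998, 0.0], [0.001, 0.0, -1.0]]
ft_force: [0.5, 0.4, 0.1]
grip_width: 0.023
gripper_force: 29.7
```

Request:
{"api": "move_arm", "payload": {"series": "0 0 0 0 -1;0 0 0 0 -1"}}

```text
time_s: 36.08
position: [0.6652, -0.1397, 0.1488]
tool_rot: [[-0.998, -0.069, -0.001], [-0.069, 0.998, 0.001], [0.001, 0.001, -1.0]]
ft_force: [0.1, 0.2, -0.1]
grip_width: 0.0227
gripper_force: 29.7
```

```bash
python3 -c "
from h import *
go(.668,-.14,.045,94)
"
```

```text
shift [-0.29 -0.06 10.38] turn -0.0 pos [ 0.6652 -0.1397  0.1488] q1,q6 [ -21.8 -115.8] t 36.075
```

Request:
{"api": "move_arm", "payload": {"series": "-0.3 0 5 0 -1;-0.3 0 10 0 -1;-0.3 0 10.4 0 -1;-0.3 0 10.4 0 -0.1;-0.3 0 10.4 0 -0.1;-0.3 0 5 0 -0.1;-0.3 0 0 0 -0.1;-0.3 0 -5 0 0"}}

```text
time_s: 37.08
position: [0.6688, -0.1399, 0.2033]
tool_rot: [[-0.998, -0.069, 0.003], [-0.069, 0.998, -0.001], [-0.003, -0.001, -1.0]]
ft_force: [0.8, -0.6, 0.5]
grip_width: 0.0428
gripper_force: 0.0
```

Request:
{"api": "move_arm", "payload": {"series": "2.5 4.5 -3 0 0.5;5 9 -4 0 1;7.5 13.5 -4 0 1;10 18 -4 0 1;12.5 22.5 -4 0 1;15 27 -4 0 1;17.5 31.5 -4 0 1;20 36 -4 0 1"}}

```text
time_s: 38.08
position: [0.4434, 0.2066, 0.2412]
tool_rot: [[-0.998, -0.069, 0.003], [-0.069, 0.998, 0.001], [-0.004, 0.001, -1.0]]
ft_force: [0.6, 0.4, 0.2]
grip_width: 0.0852
gripper_force: 0.0
```

```bash
python3 -c "
from h import *
carts(); carts('top')
go(.4315,.3515,.01,97)
"
```

```text
red 0.96 [0.6689000129699707, -0.13269999623298645] size [0.03400000184774399, 0.04800000041723251] ya 93.9
red 0.89 [0.43140000104904175, 0.3508000075817108] size [0.027000000700354576, 0.05700000002980232] ya 96.5
green 0.78 [0.4643999934196472, -0.2635999917984009] size [0.024000000208616257, 0.05299999937415123] ya 86.7
green 0.64 [0.4699999988079071, -0.24009999632835388] size [0.024000000208616257, 0.05299999937415123] ya 87.1
green 0.54 [0.46399998664855957, -0.21209999918937683] size [0.020999999716877937, 0.050999999046325684] ya 87.4
red 0.71 [0.6656000018119812, -0.13940000534057617] size [0.02500000037252903, 0.05700000002980232] ya 94.1
shift [ 0.38 14.73 23.02] turn -3.1 pos [0.445  0.2047 0.2402] q1,q6 [ 10.8 -83.1] t 38.375
```

Request:
{"api": "move_arm", "payload": {"series": "0.1 6 6 -1 0;0.2 12 12 -3 0;0.4 14.7 18 -3 0;0.4 14.7 21.5 -3 0;0.4 14.7 23 -3 0;0.4 14.7 23 -3 0"}}

```text
time_s: 39.12
position: [0.4306, 0.3509, 0.0077]
tool_rot: [[-0.993, -0.12, -0.003], [-0.12, 0.993, -0.001], [0.003, -0.001, -1.0]]
ft_force: [0.2, -0.5, 0.5]
grip_width: 0.0425
gripper_force: 0.0
```

Request:
{"api": "move_arm", "payload": {"series": "0 0 0 0 -1;0 0 0 0 -1;0 0 0 0 -1;0 0 0 0 -1;0 0 -4 0 -1;0 0 -9 0 -1;0 0 -14 0 -1;0 0 -14 0 -1"}}

```text
time_s: 40.12
position: [0.4315, 0.3525, 0.1532]
tool_rot: [[-0.993, -0.121, 0.007], [-0.121, 0.993, 0.004], [-0.007, 0.003, -1.0]]
ft_force: [0.7, -0.3, -1.1]
grip_width: 0.0232
gripper_force: 30.7
```

```bash
python3 -c "
from h import *
go(.668,-.08,.15,94)
"
```

```text
shift [-18.23 -45.8    0.32] turn 3.0 pos [0.4315 0.3525 0.1532] q1,q6 [ 27.1 -69.9] t 40.125
```

Request:
{"api": "move_arm", "payload": {"series": "-2 -5.2 0 0 -1;-4.2 -10.6 0 1 -1;-6.4 -16 0 1 -1;-8.6 -21.6 0 2 -1;-10.8 -27.2 0 2 -1;-13 -32.8 0 3 -1;-15.2 -38.4 0 3 -1;-18.2 -45.8 0 3 -1"}}

```text
time_s: 41.12
position: [0.6582, -0.0673, 0.148]
tool_rot: [[-0.998, -0.069, -0.002], [-0.069, 0.998, 0.001], [0.002, 0.001, -1.0]]
ft_force: [-0.1, 0.8, 0.0]
grip_width: 0.0228
gripper_force: 30.6
```

Request:
{"api": "move_arm", "payload": {"series": "0 0 0 0 -1;0 0 0 0 -1"}}

```text
time_s: 41.38
position: [0.6573, -0.0653, 0.1481]
tool_rot: [[-0.998, -0.069, -0.002], [-0.069, 0.998, 0.001], [0.002, 0.001, -1.0]]
ft_force: [-0.1, 0.3, -0.6]
grip_width: 0.0229
gripper_force: 30.6
```

```bash
python3 -c "
from h import *
go(.668,-.08,.045,94)
"
```

```text
shift [-0.99 -1.55 10.3 ] turn -0.0 pos [ 0.6573 -0.0653  0.1481] q1,q6 [ -15.9 -109.9] t 41.375
```

Request:
{"api": "move_arm", "payload": {"series": "-1 -1.5 0 0 -1;-1 -1.5 5 0 -1;-1 -1.5 10 0 -1;-1 -1.5 10.3 0 -1;-1 -1.5 10.3 0 -0.1;-1 -1.5 10.3 0 -0.1;-1 -1.5 4 0 -0.1;-1 -1.5 -2 0 0"}}

```text
time_s: 42.38
position: [0.669, -0.0799, 0.1728]
tool_rot: [[-0.998, -0.069, 0.002], [-0.069, 0.998, -0.001], [-0.002, -0.001, -1.0]]
ft_force: [0.5, -0.6, 1.4]
grip_width: 0.0424
gripper_force: 0.0
```

Request:
{"api": "move_arm", "payload": {"series": "1 2 -4 0 0.5;4 5 -5 0 1;7 8 -5 0 1;10 12 -5 0 1;11 14 -5 0 1;11 14 -5 0 1"}}

```text
time_s: 43.12
position: [0.5496, 0.053, 0.2209]
tool_rot: [[-0.997, -0.071, 0.003], [-0.071, 0.997, -0.0], [-0.003, -0.001, -1.0]]
ft_force: [0.1, -0.2, 0.3]
grip_width: 0.0852
gripper_force: 0.0
```

```bash
python3 -c "
from h import *
carts('top'); look('top','t15',('lid','lid_tab'));look('scene','s15',('lid','lid_tab','tub'))
i=look('wrist','w15',('lid','lid_tab'))
print('orange',blobs(i,(5,150,80),(18,255,255),.016,800))
i=cv2.imread('pics/t15.png')
h=optics.get_image('top');g=cv2.cvtColor(h['pixels'],cv2.COLOR_BGR2GRAY)
cs=cv2.HoughCircles(cv2.GaussianBlur(g,(3,3),1)[200:310,310:430],cv2.HOUGH_GRADIENT,1,30,param1=100,param2=15,minRadius=24,maxRadius=36)
if cs is not None:
  for u,v,r in cs[0][:4]: print('circ',u+310,v+200,r,ray(h,[u+310,v+200],.08).round(4))
go(.516,.0695,.12,95)
"
```

```text
green 0.7 [0.4641000032424927, -0.21080000698566437] size [0.024000000208616257, 0.0560000017285347] ya 87.4
green 0.55 [0.4657999873161316, -0.263700008392334] size [0.024000000208616257, 0.0560000017285347] ya 86.7
green 0.53 [0.4700999855995178, -0.2401999980211258] size [0.024000000208616257, 0.05299999937415123] ya 87.1
red 0.64 [0.6654000282287598, -0.13910000026226044] size [0.02500000037252903, 0.05700000002980232] ya 93.5
red 0.62 [0.6687999963760376, -0.07880000025033951] size [0.024000000208616257, 0.05700000002980232] ya 94.0
lid [([0.457, 0.0617, 0.0071], 0.95)]
lid_tab []
lid [([0.4597, 0.0663, 0.0126], 0.59), ([0.4639, -0.2391, 0.004], 0.48)]
lid_tab [([0.5196, 0.0724, 0.0414], 0.82)]
tub [([0.4653, -0.2368, 0.0013], 0.63), ([0.4295, -0.4564, 0.0017], 0.59)]
lid [([0.4567, 0.0653, 0.0125], 0.58)]
lid_tab [([0.5201, 0.0727, 0.0366], 0.98)]
orange [([0.4564000070095062, 0.065700002014637], 0.154, 0.154, 90.8)]
circ 364.5 256.5 34.3 [[ 0.4585 -0.2263  0.08  ]]
shift [3.23 1.97 9.94] turn -1.0 pos [0.5496 0.0521 0.2194] q1,q6 [  -6.9 -100.8] t 43.825
```

View pics/w15.png

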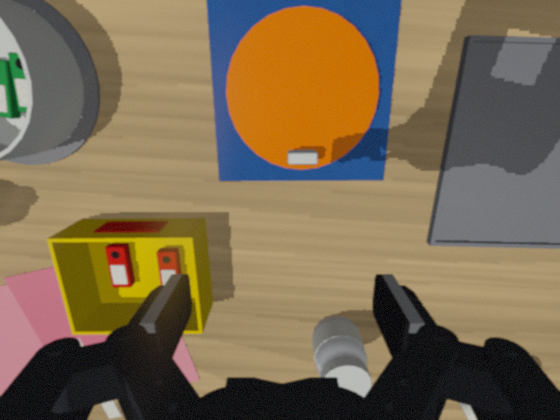

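Both reds are in the box (120,265 and 168,270), the tray is empty, and the lid is on the mat with its tab at (302,158). Grip the tab.

Request:
{"api": "move_arm", "payload": {"series": "1.5 1 5 -1 1;2.9 2.2 10 -1 1;2.9 2.2 15 -1 1;2.9 2.2 18 -1 1;2.9 2.2 19.4 -1 1;2.9 2.2 19.4 -1 1;2.9 2.2 19.4 -1 1", "force": 60}}

```text
time_s: 44.7
position: [0.5199, 0.072, 0.0266]
tool_rot: [[-0.996, -0.087, 0.002], [-0.087, 0.996, -0.0], [-0.002, -0.0, -1.0]]
ft_force: [0.8, 0.3, -0.2]
grip_width: 0.0856
gripper_force: 0.0
```

Request:
{"api": "move_arm", "payload": {"series": "0 0 0 0 -1;0 0 0 0 -1;0 0 0 0 -1;0 0 0 0 -1;0 0 0 0 -1;0 0 0 0 -1"}}

```text
time_s: 45.45
position: [0.5194, 0.072, 0.026]
tool_rot: [[-0.996, -0.087, 0.001], [-0.087, 0.996, -0.0], [-0.001, -0.0, -1.0]]
ft_force: [-0.3, 0.4, 5.4]
grip_width: 0.0284
gripper_force: 59.2
```

Request:
{"api": "move_arm", "payload": {"series": "0 0 -2 0 -1;0 0 -5 0 -1;0 0 -8 0 -1;0 0 -11 0 -1;0 0 -13 0 -1;0 0 -13 0 -1;0 0 -13 0 -1"}}

```text
time_s: 46.32
position: [0.5186, 0.0721, 0.1544]
tool_rot: [[-0.996, -0.087, -0.002], [-0.087, 0.996, 0.0], [0.002, 0.0, -1.0]]
ft_force: [0.5, 0.4, -1.6]
grip_width: 0.0287
gripper_force: 59.4
```

```bash
python3 -c "
from h import *
look('scene','s16',('lid','lid_tab','lid_far'))
i=look('wrist','w16',('lid','lid_tab','lid_far'))
z=observe()['position'][2]-.025+.016
print('orange',blobs(i,(5,150,80),(18,255,255),z,800),z)
go(.528,-.231,.155)
"
```

```text
lid [([0.4546, 0.0662, 0.1389], 0.79)]
lid_tab [([0.519, 0.0714, 0.1668], 0.93), ([0.4985, 0.3198, -0.0049], 0.51)]
lid_far [([0.3799, 0.0568, 0.1452], 0.6)]
lid []
lid_tab [([0.5197, 0.0746, 0.1675], 0.57)]
lid_far []
orange [([0.5634999871253967, -0.044599998742341995], 0.028, 0.017, 4.0), ([0.534500002861023, -0.03819999843835831], 0.052, 0.011, 94.9), ([0.4609000086784363, 0.06620000302791595], 0.154, 0.13, 95.0)] 0.14616013587177018
shift [ 1.730e+00 -3.027e+01  1.000e-02] turn 0 pos [0.5191 0.072  0.1552] q1,q6 [  -5.1 -100. ] t 46.725
```

```bash
cat > fit.py <<'E'
from h import *
def fit(cam,x0,y0,rings,span=.012,n=25):
    i=optics.get_image(cam);g=cv2.GaussianBlur(cv2.cvtColor(i["pixels"],cv2.COLOR_BGR2GRAY),(3,3),.8).astype(np.float32)
    a=np.linspace(0,2*np.pi,180);best=[]
    def samp(x,y,r,z):
        P=np.c_[x+r*np.cos(a),y+r*np.sin(a),np.full(180,z)]
        p=cv2.projectPoints(P,np.array(i["rvec"]),np.array(i["tvec"]),np.array(i["camera_matrix"]),None)[0].astype(np.float32)
        return cv2.remap(g,p[:,:,0],p[:,:,1],cv2.INTER_LINEAR)
    for dx in np.linspace(-span,span,n):
        for dy in np.linspace(-span,span,n):
            c=sum(np.mean(np.minimum(abs(samp(x0+dx,y0+dy,r+.0025,z)-samp(x0+dx,y0+dy,r-.0025,z)),40)) for r,z in rings)
            best.append((c,x0+dx,y0+dy))
    print(cam,np.round(sorted(best)[-3:],4).tolist())
for c in("top","scene"):
    fit(c,.465,-.237,[(.075,.08)]);fit(c,.465,-.237,[(.071,.08)]);fit(c,.465,-.237,[(.088,.004)]);fit(c,.465,-.237,[(.075,.08),(.088,.004),(.071,.08)])
E
python3 fit.py
```

```text
top [[30.8975, 0.461, -0.234], [31.7181, 0.461, -0.233], [32.1366, 0.462, -0.233]]
top [[38.7002, 0.462, -0.235], [38.7417, 0.463, -0.235], [38.8031, 0.462, -0.234]]
top [[23.3402, 0.462, -0.236], [23.5101, 0.463, -0.236], [23.5165, 0.462, -0.237]]
top [[89.0264, 0.461, -0.234], [89.6131, 0.462, -0.234], [90.0322, 0.462, -0.233]]
scene [[15.1289, 0.469, -0.234], [15.1758, 0.468, -0.235], [15.2091, 0.469, -0.235]]
scene [[18.4054, 0.466, -0.229], [18.4626, 0.467, -0.23], [18.5645, 0.467, -0.229]]
scene [[12.0619, 0.466, -0.23], [12.1043, 0.465, -0.231], [12.1087, 0.465, -0.23]]
scene [[43.3608, 0.466, -0.23], [43.5836, 0.465, -0.229], [43.6842, 0.466, -0.229]]
```

Request:
{"api": "move_arm", "payload": {"series": "0.3 -4 0 0 -1;0.6 -8 0 0 -1;0.9 -13 0 0 -1;1.2 -18 0 0 -1;1.5 -23 0 0 -1;1.7 -27 0 0 -1;1.8 -30.2 0 0 -1;1.8 -30.2 0 0 -1"}}

```text
time_s: 48.12
position: [0.5272, -0.2323, 0.155]
tool_rot: [[-0.996, -0.084, -0.0], [-0.084, 0.996, -0.0], [0.0, -0.0, -1.0]]
ft_force: [0.2, 0.6, -1.3]
grip_width: 0.0281
gripper_force: 59.5
```

```bash
python3 -c "
from h import *
go(.527,-.230,.105,95)
look('scene','s17',('lid','lid_tab','lid_far'))
i=look('wrist','w17',())
go(.527,-.230,.105,95)
"
```

```text
shift [0.   0.23 5.  ] turn -0.2 pos [ 0.5272 -0.2323  0.155 ] q1,q6 [ -35.5 -130.4] t 48.125
lid [([0.6736, -0.0803, 0.0055], 0.37)]
lid_tab [([0.5273, -0.2313, 0.1685], 0.84), ([0.6686, -0.1088, 0.0009], 0.46)]
lid_far [([0.3898, -0.2436, 0.1419], 0.91)]
shift [ 0.04 -0.06  5.05] turn 0.0 pos [ 0.5274 -0.2293  0.1555] q1,q6 [ -35.3 -130.3] t 48.375
```

View pics/w17.png

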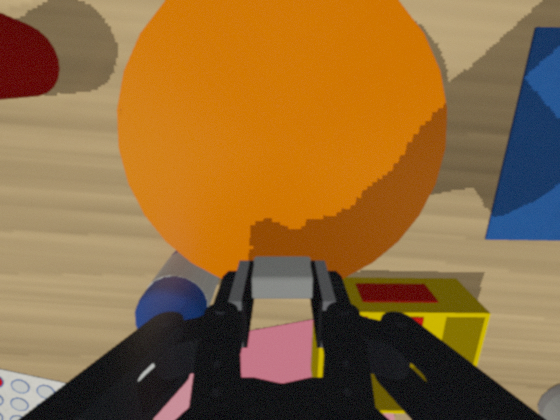

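Wrist view: the lid (orange at (282,115), tab at (283,277)) hides the rim, same view as at the first grip. Lower to just above the rim, then in gently.

Request:
{"api": "move_arm", "payload": {"series": "0 0 2 0 -1;0 0 4 0 -1;0 0 5 0 -1;0 0 5.2 0 -1;0 0 5.4 0 -1;0 0 5.4 0 -1"}}

```text
time_s: 49.12
position: [0.5275, -0.2304, 0.1018]
tool_rot: [[-0.996, -0.087, 0.001], [-0.087, 0.996, -0.0], [-0.001, -0.0, -1.0]]
ft_force: [0.3, 0.0, -2.0]
grip_width: 0.0282
gripper_force: 59.5
```

Request:
{"api": "move_arm", "payload": {"series": "0 0 0.15 0 -1;0 0 0.3 0 -1;0 0 0.3 0 -1"}}

```text
time_s: 49.5
position: [0.5273, -0.2304, 0.0983]
tool_rot: [[-0.996, -0.086, -0.0], [-0.086, 0.996, 0.0], [0.0, 0.0, -1.0]]
ft_force: [-0.4, 0.6, -1.1]
grip_width: 0.0281
gripper_force: 59.5
```

Request:
{"api": "move_arm", "payload": {"series": "0 0 0.1 0 -1;0 0 0.2 0 -1;0 0 0.3 0 -1;0 0 0.35 0 -1;0 0 0.35 0 -1"}}

```text
time_s: 50.12
position: [0.5274, -0.2304, 0.0951]
tool_rot: [[-0.996, -0.087, 0.0], [-0.087, 0.996, -0.0], [-0.0, -0.0, -1.0]]
ft_force: [-0.8, -0.1, 1.0]
grip_width: 0.0278
gripper_force: 59.8
```

Contact just beginning: seated. Release and rise.

Request:
{"api": "move_arm", "payload": {"series": "0 0 0.1 0 -1;0 0 0.1 0 1;0 0 0.1 0 1;0 0 0 0 1;0 0 -1 0 1;0 0 -5 0 1;0 0 -9 0 1;0 0 -13 0 1"}}

```text
time_s: 51.12
position: [0.5272, -0.2303, 0.227]
tool_rot: [[-0.996, -0.087, 0.001], [-0.087, 0.996, -0.0], [-0.001, -0.001, -1.0]]
ft_force: [-0.0, -0.2, -0.4]
grip_width: 0.0853
gripper_force: 0.0
```

Request:
{"api": "move_arm", "payload": {"series": "0 5 -3 0 1;0 10 -5 0 1;0 15 -5 0 1;0 20 -5 0 1;0 25 -5 0 1;0 25 -5 0 1"}}

```text
time_s: 51.88
position: [0.5051, 0.0214, 0.2759]
tool_rot: [[-0.996, -0.091, 0.001], [-0.091, 0.996, 0.0], [-0.001, 0.0, -1.0]]
ft_force: [-0.0, -0.9, 1.3]
grip_width: 0.0856
gripper_force: 0.0
```

```bash
python3 -c "
from h import *
for n in range(2):
  look('scene','s18',('lid','lid_tab','lid_far'));i=look('top','t18',('lid','lid_tab','lid_far','sanitiser','cup','swab_jar'))
print('orange',blobs(i,(5,150,80),(18,255,255),.085,800)); carts('top')
a=cv2.imread('pics/s18.png')[100:250,180:330];b=i['pixels'][150:300,290:440]
cv2.imwrite('pics/x18.png',cv2.resize(np.hstack([a,b]),(800,400)))
"
```

```text
lid [([0.4655, -0.2372, 0.0812], 0.67), ([0.3866, -0.2442, 0.0827], 0.61)]
lid_tab [([0.4588, 0.0645, 0.0001], 0.58)]
lid_far [([0.3873, -0.2416, 0.085], 0.86), ([0.7585, 0.1366, 0.0036], 0.2)]
lid [([0.4626, -0.2428, 0.0793], 0.87)]
lid_tab [([0.5313, -0.2284, 0.1093], 0.84)]
lid_far [([0.3931, -0.2411, 0.0804], 0.87)]
sanitiser [([0.6136, -0.3123, -0.006], 0.68)]
cup [([0.4266, -0.4578, -0.0045], 0.91)]
swab_jar [([0.7629, 0.1451, -0.0016], 0.7)]
lid [([0.4648, -0.2377, 0.0825], 0.88), ([0.6669, -0.1083, -0.0011], 0.68)]
lid_tab [([0.5269, -0.2288, 0.1073], 0.72)]
lid_far [([0.3896, -0.2445, 0.0856], 0.68), ([0.4279, -0.4585, 0.0023], 0.21)]
lid [([0.4651, -0.2385, 0.08], 0.96)]
lid_tab [([0.5264, -0.2289, 0.1115], 0.66)]
lid_far [([0.6679, -0.1093, -0.0003], 0.67), ([0.395, -0.2402, 0.078], 0.64)]
sanitiser []
cup [([0.4296, -0.4553, -0.0002], 0.92)]
swab_jar [([0.7598, 0.1453, -0.0025], 0.95)]
orange [([0.462799996137619, -0.2370000034570694], 0.155, 0.155, 177.7)]
red 0.52 [0.6639999747276306, -0.1386999934911728] size [0.026000000536441803, 0.054999999701976776] ya 97.1
```

View pics/x18.png

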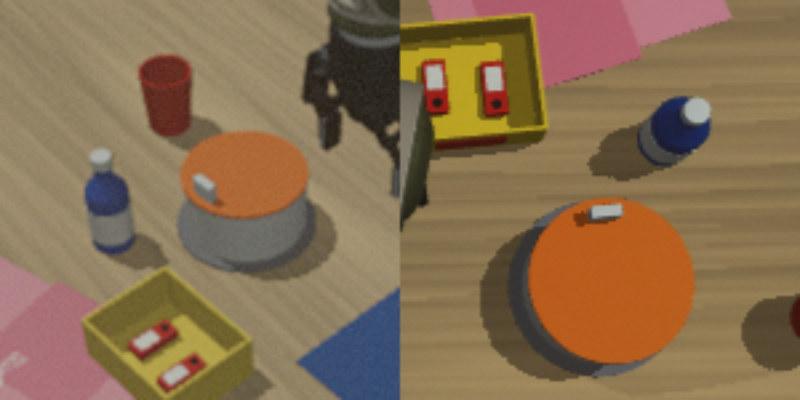

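The lid is seated level on the tub (245,175 left; 610,280 right), both reds are in the box, and the bottle, cup and jar stand where they were. The robot touches nothing. Handing in.

```bash
python3 -c "
from rig import order
print(order.close_job())"
```

```text
the job is handed in; nothing more can be done
None
```

I handed the job in after about 52 s of arm time: the three green cartridges are in the tub, the two red ones are in the reject box, the lid is back on level, and the bottle, cup and jar were not disturbed; the hand-in reported no verdict.

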